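Tip the rollers off the sorting board, then bin the brackets

TASK

Sort the finished parts on the plywood board: tip the board up at its red-handled edge, as far as its stop if need be, so that both steel rollers roll off the far edge into the catch bin behind it, with both flat brass brackets staying on the board and no hand on the rollers. Then lower the board gently until it lies level again, without letting it drop, and lay both brackets flat inside the green tray, not dropping them. Leave the black caddy, the oil bottle and the wire brush where they are.

Things in the scene. Friction and masses are not known exactly. Their poses are not given: they have to be found in the camera images.
- board (a joint): tilt of the sorting board in rad: 0 lying level on its frame, grows as the near edge (with the handle) is lifted, to a hard stop somewhere between 0.55 and 0.8 to be found by feel (forcing it only overloads the arm). Raised smoothly, the rollers climb out over the lower strip only near the stop; a short rock there frees a lazy one. The brackets stay on. Plain hinge, nothing holds the board up: let go and it falls shut.
- handle (a point): centre of the red upright handle tab at the board's near edge: 10 mm thick (its x), 70 mm wide (its y, along the hinge), top 21 mm above this point, board face 21 mm below it. Axes turn with the board: x towards the hinge edge, z square to the board. 168 mm from the hinge line along the board, 31 mm above it. Held between flat fingers, the hand must turn with the board.
- hinge (a point): middle of the hinge line, at the lower edge of the board's far side, 85 mm above the table; y runs along the hinge line, x level and away from the handle, z up (fixed, does not turn with the board)
- board_mid (a point): middle of the plywood board's top face, 95 mm above the table when level; axes turn with the board, as the handle's. Board 180 mm (x) by 360 mm (y), 10 mm thick, 0.6 kg. Two strips 3 mm high, 4 mm wide run along y at x = -12 and +45 mm: the rollers lie between them, the brackets on top of both. Lip 6 mm high at the hinge edge, fences 9 mm at both sides, 5 mm at the near edge
- catch (a point): centre of the floor of the open catch bin fixed behind the hinge edge; inside 143 mm (x) by 378 mm (y); near wall 58 mm, side walls 102 mm, clear far wall 122 mm above this floor; axes as the hinge's
- roller_1: steel-coloured solid roller, diameter 36 mm, 62 mm long, about 0.17 kg, lying on the board roughly parallel to the hinge; origin at its centre, y along its axis (x and z turn as it rolls)
- roller_2: the second roller, the same
- bracket_1: flat brass-coloured bracket, 90 mm (x) by 45 mm (y) by 10 mm (z) with two through holes (28 and 16 mm) on its long middle line, about 0.09 kg, lying flat on the board's two strips, 3 mm clear of its face, with its length roughly square to the hinge; origin at its centre
- bracket_2: the second bracket, the same
- tray_in (a point): centre of the inner floor of the green open tray, 5 mm above the table; inside 140 mm (x) by 190 mm (y), walls 5 mm thick reaching 35 mm above this floor; there is room for the brackets side by side, lengths along x. The tray is fixed to the table, left or right of the station
- caddy: bystander: black open caddy 140 x 160 x 60 mm with hand tools standing in it to 140 mm high, loose; origin at the centre of its underside
- oil: bystander: yellow bottle, diameter 56 mm, 130 mm high, loose; origin at the centre of its underside
- wire_brush: bystander: wire brush lying on the table, 150 mm (x) by 30 mm by 25 mm, loose; origin at the centre of its underside
There are look-alikes about, which are no part of the job. Leave any pink look-alike of the roller_1 alone. Leave any pink look-alike of the bracket_1 alone.

How it is judged (in metres and radians):
On the way:
1. both rollers lie in the catch bin while both brackets are still on the board (x of roller_1 in the frame of catch between -0.076 and 0.076 m and y of roller_1 in the frame of catch between -0.19 and 0.19 m and z of roller_1 in the frame of catch between 0 and 0.06 m and x of roller_2 in the frame of catch between -0.076 and 0.076 m and y of roller_2 in the frame of catch between -0.19 and 0.19 m and z of roller_2 in the frame of catch between 0 and 0.06 m and x of bracket_1 in the frame of board_mid between -0.09 and 0.09 m and y of bracket_1 in the frame of board_mid between -0.18 and 0.18 m and z of bracket_1 in the frame of board_mid between -0.002 and 0.02 m and x of bracket_2 in the frame of board_mid between -0.09 and 0.09 m and y of bracket_2 in the frame of board_mid between -0.18 and 0.18 m and z of bracket_2 in the frame of board_mid between -0.002 and 0.02 m), for 0.2 s.
At the end, for the whole second after the job is handed in: Both rollers lie in the catch bin, both brackets lie in the green tray (centres inside its walls and less than 30 mm above its floor, flat within 0.3 rad), everything at rest (under 0.03 m/s), and the board is level (under 0.03 rad) (x of roller_1 in the frame of catch between -0.076 and 0.076 m and y of roller_1 in the frame of catch between -0.19 and 0.19 m and z of roller_1 in the frame of catch between 0 and 0.06 m and x of roller_2 in the frame of catch between -0.076 and 0.076 m and y of roller_2 in the frame of catch between -0.19 and 0.19 m and z of roller_2 in the frame of catch between 0 and 0.06 m and x of bracket_1 in the frame of tray_in between -0.07 and 0.07 m and y of bracket_1 in the frame of tray_in between -0.095 and 0.095 m and z of bracket_1 in the frame of tray_in between 0 and 0.03 m and (angle between bracket_1's own z axis and vertical below 0.3 rad or angle between bracket_1's own z axis and vertical above 2.84 rad) and x of bracket_2 in the frame of tray_in between -0.07 and 0.07 m and y of bracket_2 in the frame of tray_in between -0.095 and 0.095 m and z of bracket_2 in the frame of tray_in between 0 and 0.03 m and (angle between bracket_2's own z axis and vertical below 0.3 rad or angle between bracket_2's own z axis and vertical above 2.84 rad) and value of joint board below 0.03 rad and linear speed of each of roller_1, roller_2, bracket_1, bracket_2 below 0.03 m/s); the robot touches nothing.
It fails at once if the robot touches a roller (over 1 N) (contact force between any of the fingers, the arm and roller_1 above 1 N or contact force between any of the fingers, the arm and roller_2 above 1 N).
It fails at once if the board drops or is slammed (falls faster than 2 rad/s) (velocity of joint board below -2 rad/s).
It fails at once if a bracket falls or flies free of the fingers faster than 0.9 m/s (a drop of about 40 mm) ((linear speed of bracket_1 above 0.9 m/s and contact force between the fingers and bracket_1 below 0.05 N) or (linear speed of bracket_2 above 0.9 m/s and contact force between the fingers and bracket_2 below 0.05 N)).
It fails at once if a bystander is moved more than 30 mm or toppled (distance of any of caddy, oil, wire_brush from where it was at the start of the episode above 0.03 m or angle between oil's own z axis and vertical above 0.5 rad).
It also fails if it takes over 72 s, if anything falls off the work surface, if the arm or the gripper's body presses on something with over 40 N, if the wrist force passes 120 N, or if a joint passes its speed limit or range.

ROBOT

A 7-joint arm with a two-finger parallel gripper is mounted at the origin on the work surface. World frame = base frame: x ahead of the robot, y to its left, z up, the work surface at z = 0. Lengths are in mm, angles in degrees, forces in N, time in s.
With the tool pointing down it reaches from about 400 to 875 mm from the base axis. Payload 19.3 kg.
Tool frame: the origin (TCP) lies at the centre of the arm's flange, where the gripper is bolted on; the fingertips stand 173 mm ahead of it and the grasp point (between the pads) lies 155 mm ahead of it; x points along the fingers, z is the direction in which the jaws open and shut, and the axes are right-handed (so a half turn about x gives the same grasp; the last joint's range is limited). The gripper opens to 85 mm and grips with 20 to 120 N. Pads are 22 mm wide; open, the fingers measure 114 mm over their backs; the gripper's body (76 mm by 85 mm) begins 54 mm behind the grasp point. The pads swing forward as they close: fully open they stand 13 mm farther back than shut.
Start: joints at [-77.762, 29.874, -2.08, 91.645, 1.215, 58.505, -6.463], TCP at [175.024, 599.989, 404.691] pointing down, gripper open.
Joint ranges: [-166.77, 166.77], [-17.47, 122.26], [-85.68, 81.53], [9.62, 139.38], [-72.42, 252.41], [9.2, 110.78], [-144.41, 144.41]. Speed limits (degrees/s): [108.29, 108.29, 136.94, 136.94, 172.46, 172.46, 172.46].

INTERFACE

Orientations are given as [roll, pitch, yaw] about the fixed x, y, z axes, in that order (R = Rz(yaw) Ry(pitch) Rx(roll)).
In Python, from station import r gives the robot as it stands.
- The arm moves only by the tool carry_out, never from a script. Its argument "plan" is a list of rows, each an object with "linear": the shift along the tool's x, y, z in cm, a list of three; "rotation": the turn, a rotation vector about the tool's x, y, z in degrees, a list of three; "hand": the finger opening in cm, from 0 to 8.54. A call has exactly 5 rows; each row is the pose to reach, as a shift and turn from the pose commanded when the call began, along the tool's axes at that moment; what a row does not reach only later rows make up. A row lasts 1/8 s, in which the tool goes at most 62.5 mm and 10.7 degrees, less where a joint would pass 70% of its speed; a pose out of reach is approached as far as the arm can. A call with a gripper value outside its range is refused whole. The fingers move at their own pace and stop on an object; the grip force is fixed at half the most. Time passes only in rows, so rows that repeat a pose let the fingers close, or fill a call up. It gives the time, the measured TCP pose, the force and the opening at its end, in the units of the state.
- r.get_obs(): the state, without advancing time (a new reading comes with each control period).
- r.capture(name): name is "scene" or "top"; returns a dict with "img" (420x560x3 uint8, blue, green, red), "fovy" (degrees; the focal length in pixels is half the picture's height over the tangent of half this angle, whatever the lens; pixels are square), "cx", "cy" (the principal point, pixels), "position" and "orientation" of the camera in the world. Camera axes: x right, y up, looking along -z (the intrinsics and any distortion apply to the point x, -y, -z); pixel columns grow to the right and rows downward; lengths in mm; the calibration is good to about 2 mm. A picture is of the moment at which its call begins. There is no depth.
- r.finish_job(): hands the job in, once; it reports no verdict.
The state is a dict: "clock": time; "qpos": joint angles; "qvel": joint speeds; "tau": joint torques, N m; "position": TCP position; "tcp_rot": TCP orientation; "contact_force": force on the tool from outside, world axes, zero at the start; "moment": the same for the moment, N m; "width": opening from 0.0 (shut) to 1.0 (fully open).
Only numpy, scipy, OpenCV 4.12 (cv2) and the standard library are available. Lean on these libraries where they do the work, as an engineer would, in place of code of your own. Each camera call takes 0.05 s, during which the arm holds its last target. There are 200 camera calls.

## Working session

There is one attempt and no reset: what is moved stays moved. The work goes in short steps, Python scripts to look and compute and a tool call to move; the robot and the scene stay as the last step left them, time stands still between calls to the robot, and variables do not carry over. Pictures are saved under pics/ and viewed, about 8 in all and at most 12, crops included, and the job is handed in when it is done.

Besides the shell and the picture viewer there is one more tool, called after ">>>" by a JSON object that holds its "fn" and its "kwargs", one argument or row to a line. carry_out: Moves the arm, as the interface text tells. Its arguments: {"type":"object","properties":{"plan":{"type":"array","items":{"type":"object","properties":{"linear":{"type":"array","items":{"type":"number"}},"rotation":{"type":"array","items":{"type":"number"}},"hand":{"type":"number"}}}}},"required":["plan"]}

```bash
ls; mkdir -p pics
python3 - <<'E'
from station import r
import cv2
o=r.get_obs(); print(o)
for n in("scene","top"):
    c=r.capture(n); cv2.imwrite(f"pics/{n}0.png",c["img"]); print(n,{k:v for k,v in c.items() if k!="img"})
E
```

```text
pics
{'clock': 0.0, 'qpos': array([-77.76249655,  29.91026978,  -2.0802085 ,  91.67222685,
         1.21518641,  58.50695872,  -6.46426521]), 'qvel': array([-0.07498346, -0.09960061, -0.05372383,  0.16500174,  0.05392182,
       -0.03246487, -0.01838871]), 'tau': array([ 6.34682619e-04, -9.27102399e+01,  1.98032275e+00, -3.69924438e+01,
        1.78303354e-02,  8.24481976e-03,  3.17707827e-05]), 'position': array([174.98908802, 599.86027173, 404.12347128]), 'tcp_rot': array([-174.96858232,   89.93261301, -101.23091815]), 'contact_force': array([-0.4240183 , -0.81512821, -0.69382193]), 'moment': array([ 0.03203403, -0.06100335,  0.02079789]), 'width': 0.9999248750484682}
scene {'fovy': 49.185808270140605, 'cx': 287.222995153503, 'cy': 215.238602567253, 'position': array([1203.04912874,  432.63144433,  923.40155995]), 'orientation': array([ 4.23023914e+01, -3.71884171e-02,  1.18707414e+02])}
top {'fovy': 42.68093703163723, 'cx': 276.88811050420054, 'cy': 210.4959623663717, 'position': array([ 351.332956  ,   58.44623999, 1541.7789779 ]), 'orientation': array([  6.60036666,  -0.25268111, -91.51463349])}
```

View pics/scene0.png

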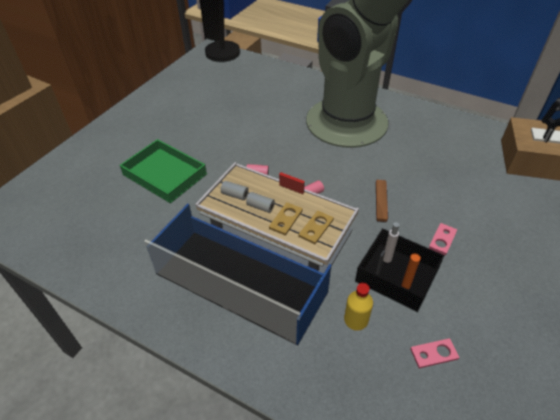

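View pics/top0.png

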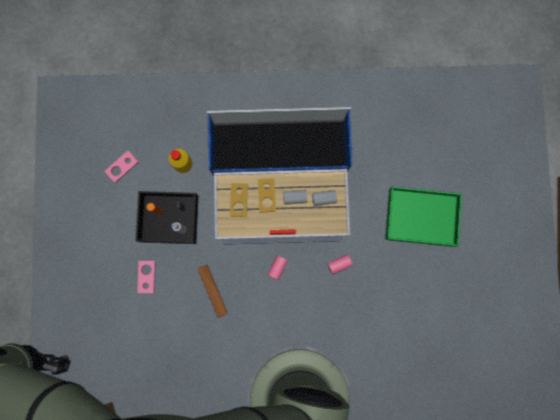

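The scene view shows the board at about (275,210) px and the bin in front of it. In the top view the red handle is at (283,232), the brackets at (239,200) and (266,196), the rollers at (295,197) and (325,198), and the tray at (424,217). The caddy, oil and brush are to the left, and the pink look-alikes are off the board.

```bash
cat > h.py <<'E'
import numpy as np, cv2
from scipy.spatial.transform import Rotation as R
from station import r
def cam(n,save=None):
    c=r.capture(n)
    if save: cv2.imwrite(f"pics/{save}.png",c["img"])
    return c
def ray(c,uv):
    h=c["img"].shape[0]; f=h/2/np.tan(np.radians(c["fovy"]/2))
    u,v=np.asarray(uv,float)
    d=R.from_euler("xyz",c["orientation"],degrees=True).apply([(u-c["cx"])/f,-(v-c["cy"])/f,-1])
    return c["position"],d
def plane(c,uv,z):
    p,d=ray(c,uv); return p+d*(z-p[2])/d[2]
def blobs(c,lo,hi,amin=30):
    m=cv2.inRange(cv2.cvtColor(c["img"],cv2.COLOR_BGR2HSV),np.array(lo),np.array(hi))
    k,_=cv2.findContours(m,cv2.RETR_EXTERNAL,cv2.CHAIN_APPROX_NONE)
    return sorted([x for x in k if cv2.contourArea(x)>amin],key=cv2.contourArea,reverse=True)
def rect(c,k,z):
    P=np.array([plane(c,p,z)[:2] for p in k[:,0,:]],np.float32)
    (x,y),(w,h),a=cv2.minAreaRect(P)
    if w<h: w,h,a=h,w,a+90
    return np.round([x,y,w,h,(a+90)%180-90],1)
def tri(c1,u1,c2,u2):
    (p,d),(q,e)=ray(c1,u1),ray(c2,u2)
    s=np.linalg.lstsq(np.c_[d,-e],q-p,rcond=None)[0]
    a,b=p+d*s[0],q+e*s[1]; return (a+b)/2,np.linalg.norm(a-b)
E
python3 - <<'E'
from h import *
c=cam("top"); s=cam("scene")
for nm,C in(("top",c),("scene",s)):
    print(nm)
    for l,lo,hi,z in(("brass",(18,130,80),(28,255,255),108),("red",(0,170,80),(6,255,255),147-15),("red2",(174,170,80),(180,255,255),132),("green",(50,100,30),(75,255,255),40),("blue",(105,120,40),(125,255,255),150),("wood",(10,30,120),(25,120,255),95)):
        for k in blobs(C,lo,hi)[:4]: print(l,cv2.boundingRect(k),cv2.contourArea(k),rect(C,k,z))
for p in((283,232),(239,200),(325,198),(424,217)): print(p,cv2.cvtColor(c["img"],cv2.COLOR_BGR2HSV)[p[1],p[0]])
a=cv2.resize(c["img"][90:260,190:480],None,fx=2.7,fy=2.7,interpolation=cv2.INTER_CUBIC); cv2.imwrite("pics/topcrop.png",a)
a=cv2.resize(s["img"][140:330,110:370],None,fx=3,fy=3,interpolation=cv2.INTER_CUBIC); cv2.imwrite("pics/scrop.png",a)
E
```

```text
top
brass (230, 183, 18, 34) 469.5 [549.4 150.4  88.7  43.1  -3.6]
brass (258, 179, 18, 33) 466.5 [560.   74.6  88.4  43.2   0.8]
brass (169, 149, 23, 23) 272.5 [660.2 305.4  66.2  49.8  43.5]
red (270, 230, 25, 4) 58.0 [458.3  35.9  63.1   7.9  88.5]
red (171, 150, 9, 9) 46.0 [672.6 315.7  23.2  19.   25.6]
green (386, 187, 76, 60) 3776.0 [ 498.3 -364.8  205.7  151.9   82.7]
blue (208, 111, 144, 62) 804.5 [696.2  36.7 377.6 154.2 -89.8]
wood (217, 172, 131, 65) 6922.0 [536.9  35.5 350.8 169.6 -89.8]
scene
brass (345, 291, 28, 39) 738.0 [711.  326.6  87.2  51.   13.2]
brass (299, 212, 34, 31) 493.0 [550.2 152.4  89.9  43.1  -3.3]
brass (270, 203, 32, 31) 473.5 [560.8  76.9  90.4  43.9   0.9]
red (357, 283, 13, 13) 111.0 [675.3 318.9  31.7  22.1   6.8]
red (280, 173, 23, 11) 47.5 [456.3  35.2  64.2  10.4 -89.7]
green (120, 140, 86, 62) 2932.5 [ 509.6 -352.6  226.8  166.9   82.7]
blue (391, 0, 169, 106) 12939.0 [-5.333e+02  2.355e+02  8.364e+02  5.245e+02 -2.000e-01]
blue (153, 204, 178, 140) 3380.5 [759.6  67.2 389.1 187.3 -89.8]
blue (223, 0, 31, 18) 291.5 [-269.3 -596.1  150.6  119.3   28.8]
blue (539, 75, 21, 44) 234.5 [-216.6  562.   271.2   27.3   -4.9]
wood (200, 166, 155, 92) 5246.5 [530.7  34.1 350.5 169.2 -89.8]
wood (224, 0, 100, 49) 2810.0 [-377.1 -443.6  425.8  299.7  -89.9]
wood (512, 117, 48, 38) 908.0 [-81.8 552.7 158.  120.   17.2]
wood (0, 77, 49, 37) 355.0 [ 4.994e+02 -9.469e+02  1.865e+02  9.750e+01 -7.000e-01]
(283, 232) [  1 198 182]
(239, 200) [ 21 158 157]
(325, 198) [105  28 145]
(424, 217) [ 68 166 152]
```

View pics/topcrop.png

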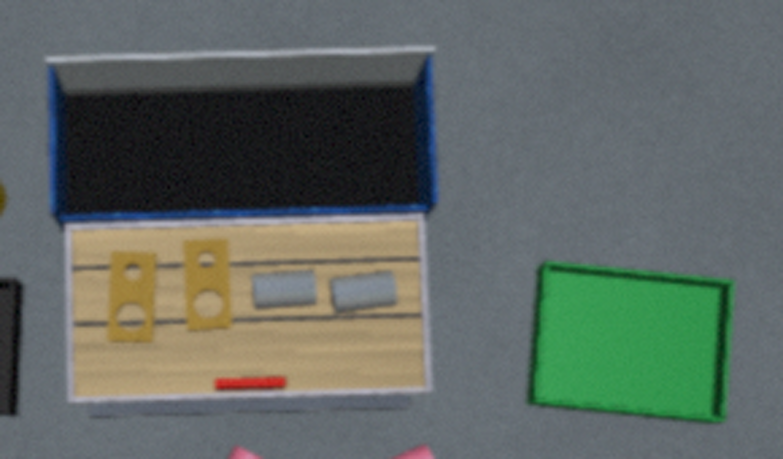

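Measured values agree with the given sizes. Brackets come out at 89×43 mm, the board mid at about (536,35.5), and the handle at about (457.5,35.7), which is mid −78 as stated. That puts the hinge at x≈626. The tray is at (498,−365) with a yaw of about −7.3°. Next is a planner for tool-frame moves.

```bash
cat >> h.py <<'E'
def cur():
    o=r.get_obs(); return o,np.array(o["position"]),R.from_euler("xyz",o["tcp_rot"],degrees=True)
def tool(th=0,yaw=0.2,flip=1):
    """tool x along -(board normal) at tilt th (rad); tool z = +-board x"""
    b=R.from_euler("z",yaw,degrees=True)*R.from_euler("y",th)
    n=b.apply([0,0,1]); z=flip*b.apply([1,0,0]); x=-n
    return R.from_matrix(np.c_[x,np.cross(z,x),z])
def go(grasp,rt,d=155,fr=(1,),base=None):
    """print tool-frame shift (cm) and turn (deg) from base pose so the grasp point is at 'grasp'"""
    if base is None: o,p,q=cur()
    else: p,q=base
    t=np.array(grasp,float)-rt.apply([d,0,0])
    l=q.inv().apply(t-p)/10; w=(q.inv()*rt).as_rotvec(degrees=True)
    print("lin",np.round(l,2),"rot",np.round(w,2),"|",np.round(np.linalg.norm(l)*10),"mm"); return t
E
python3 - <<'E'
from h import *
o,p,q=cur(); print(np.round(q.as_matrix(),2))
for f in(1,-1):
    print(go([420,330,220],tool(0,0.2,f))); print(go([458,35.7,200],tool(0,0.2,f)))
E
```

```text
[[-0.   -0.96  0.28]
 [-0.    0.28  0.96]
 [-1.   -0.   -0.  ]]
lin [  2.95 -31.08 -19.05] rot [ 7.354e+01 -3.000e-02  2.000e-02] | 366.0 mm
[420. 330. 375.]
lin [  4.97 -42.97 -46.24] rot [ 7.354e+01 -3.000e-02  2.000e-02] | 633.0 mm
[458.   35.7 355. ]
lin [  2.95 -31.08 -19.05] rot [-1.0646e+02 -3.0000e-02 -3.0000e-02] | 366.0 mm
[420. 330. 375.]
lin [  4.97 -42.97 -46.24] rot [-1.0646e+02 -3.0000e-02 -3.0000e-02] | 633.0 mm
[458.   35.7 355. ]
```

>>> {"fn": "carry_out", "kwargs": {
  "plan": [
    {"linear":[0,-6,-3],"rotation":[8,0,0],"hand":4},
    {"linear":[0,-12,-6.5],"rotation":[17,0,0],"hand":4},
    {"linear":[0,-17.5,-10.5],"rotation":[27,0,0],"hand":4},
    {"linear":[0,-22.5,-14.5],"rotation":[36,0,0],"hand":4},
    {"linear":[0,-27,-18.5],"rotation":[45,0,0],"hand":4}
  ]
}}

```text
clock: 0.82
position: [374.6, 358.6, 404.7]
tcp_rot: [22.2, 90.0, 50.6]
contact_force: [1.5, -0.2, 1.1]
width: 0.465
```

Run:
```python
from h import *
o,p,q=cur(); print(p,o["qpos"],o["contact_force"])
go([458,35.7,190],tool(0))
```

```text
[374.56124287 358.55107173 404.7440217 ] [-59.46198863  20.5393168   11.84571638 108.12276729  -5.25595645
  51.84317231 -16.66137642] [ 1.4745203  -0.15461808  1.0552033 ]
lin [  5.97 -32.36  -8.04] rot [ 2.824e+01  1.000e-02 -1.000e-02] | 339.0 mm
```

>>> {"fn": "carry_out", "kwargs": {
  "plan": [
    {"linear":[1,-6,-1.5],"rotation":[6,0,0],"hand":4},
    {"linear":[2,-12,-3],"rotation":[12,0,0],"hand":4},
    {"linear":[3,-18,-4.5],"rotation":[18,0,0],"hand":4},
    {"linear":[4,-24,-6],"rotation":[23,0,0],"hand":4},
    {"linear":[5,-30,-7.5],"rotation":[28.2,0,0],"hand":4}
  ]
}}

```text
clock: 1.45
position: [452.1, 60.1, 354.7]
tcp_rot: [21.0, 90.0, 21.4]
contact_force: [1.4, 1.1, -0.1]
width: 0.471
```

Run:
```python
from h import *
o,p,q=cur(); print(p,o["qpos"],o["contact_force"])
go([458,35.7,165],tool(0)); go([458,35.7,123],tool(0))
```

```text
[452.07489002  60.11524378 354.73592332] [-32.9905569   20.09864466  22.52200065 120.06263192 -11.40145063
  41.79044834  -2.77275568] [ 1.39989384  1.13353831 -0.07705241]
lin [ 3.47 -2.45  0.57] rot [ 0.2   0.04 -0.01] | 43.0 mm
lin [ 7.67 -2.45  0.57] rot [ 0.2   0.04 -0.01] | 81.0 mm
```

>>> {"fn": "carry_out", "kwargs": {
  "plan": [
    {"linear":[1,-2.4,0.6],"rotation":[0.2,0,0],"hand":4},
    {"linear":[3.5,-2.4,0.6],"rotation":[0.2,0,0],"hand":4},
    {"linear":[5.5,-2.4,0.6],"rotation":[0.2,0,0],"hand":4},
    {"linear":[7.6,-2.4,0.6],"rotation":[0.2,0,0],"hand":4},
    {"linear":[7.6,-2.4,0.6],"rotation":[0.2,0,0],"hand":4}
  ]
}}

```text
clock: 2.08
position: [457.8, 37.9, 278.0]
tcp_rot: [-164.8, 89.9, -164.5]
contact_force: [-0.4, -0.7, 0.4]
width: 0.465
```

Run:
```python
from h import *
o,p,q=cur(); print(p,o["qpos"],o["contact_force"])
go([458,35.7,123],tool(0))
s=cam("scene"); a=cv2.resize(s["img"][60:260,150:390],None,fx=3,fy=3,interpolation=cv2.INTER_CUBIC); cv2.imwrite("pics/g1.png",a)
```

```text
[457.80324838  37.91588259 277.98955628] [-26.29018638  28.29500134  18.41707539 122.84915491 -16.72077371
  31.31529535   4.79393294] [-0.41298946 -0.71679862  0.43324098]
lin [-0.   -0.22  0.02] rot [ 0.13 -0.13  0.03] | 2.0 mm
```

View pics/g1.png

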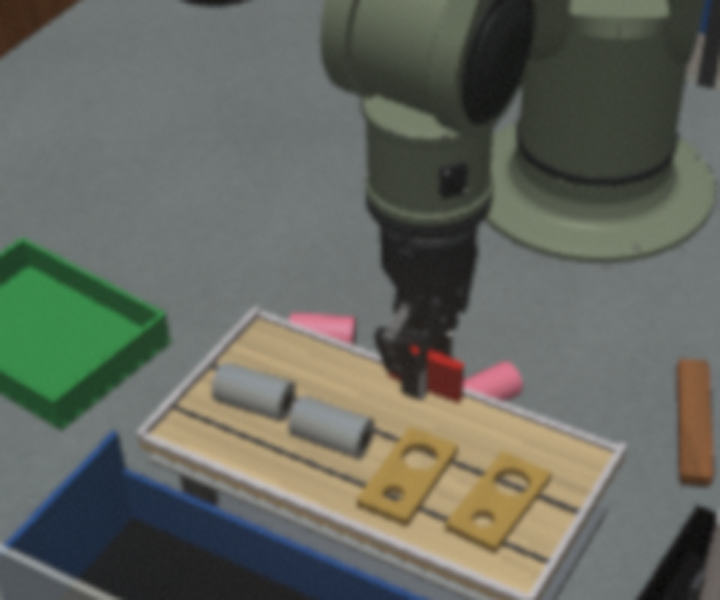

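The crop shows the far finger in front of the red tab at about (415,370) px and the near one behind it, so the fingers straddle the handle. I'll close the gripper.

>>> {"fn": "carry_out", "kwargs": {
  "plan": [
    {"linear":[0,0,0],"rotation":[0,0,0],"hand":0.6},
    {"linear":[0,0,0],"rotation":[0,0,0],"hand":0.6},
    {"linear":[0,0,0],"rotation":[0,0,0],"hand":0.6},
    {"linear":[0,0,0],"rotation":[0,0,0],"hand":0.6},
    {"linear":[0,0,0],"rotation":[0,0,0],"hand":0.6}
  ]
}}

```text
clock: 2.75
position: [457.7, 38.0, 279.6]
tcp_rot: [130.6, 90.0, 130.9]
contact_force: [-8.0, 0.4, 15.6]
width: 0.11
```

```bash
cat >> h.py <<'E'
def arc(th0,ths,rg,zg,hx=626,hz=85,y=None):
    """moves with the board: grasp point at (-rg, zg) in the hinge frame; from tilt th0 to each of ths (rad), rigid"""
    B=lambda t: R.from_euler("z",.2,degrees=True)*R.from_euler("y",t)
    q0=tool(th0)
    g=lambda t: B(t).apply([-rg,0,zg])-tool(t).apply([155,0,0])
    for t in ths:
        print(t,"lin",np.round(q0.inv().apply(g(t)-g(th0))/10,2),"rot",np.round((q0.inv()*tool(t)).as_rotvec(degrees=True),2))
E
python3 - <<'E'
from h import *
o,p,q=cur(); print(p,o["qpos"],o["contact_force"],o["moment"],o["width"])
arc(0,[.02,.04,.08,.12,.16,.2],168,38)
E
```

```text
[457.70331168  38.02243324 279.62815797] [-26.34722674  28.08680661  18.47751219 122.84571838 -16.71332719
  31.4227644    4.78205915] [-7.95133618  0.42327172 15.63916898] [-0.02987566  1.67068859 -0.1996886 ] 0.10962036693769964
0.02 lin [-0.33  0.    0.39] rot [0.   1.15 0.  ]
0.04 lin [-0.66  0.    0.79] rot [-0.    2.29 -0.  ]
0.08 lin [-1.28  0.    1.6 ] rot [0.   4.58 0.  ]
0.12 lin [-1.87  0.    2.43] rot [0.   6.88 0.  ]
0.16 lin [-2.43 -0.    3.29] rot [0.   9.17 0.  ]
0.2 lin [-2.95  0.    4.17] rot [-0.   11.46 -0.  ]
```

>>> {"fn": "carry_out", "kwargs": {
  "plan": [
    {"linear":[-0.5,0,0.5],"rotation":[0,1.15,0],"hand":0.6},
    {"linear":[-0.8,0,0.8],"rotation":[0,2.3,0],"hand":0.6},
    {"linear":[-1.1,0,1.2],"rotation":[0,3.44,0],"hand":0.6},
    {"linear":[-1.42,0,1.6],"rotation":[0,4.58,0],"hand":0.6},
    {"linear":[-1.73,0,2.01],"rotation":[0,5.73,0],"hand":0.6}
  ]
}}

```text
clock: 3.38
position: [478.4, 38.2, 296.3]
tcp_rot: [180.0, 84.2, -179.7]
contact_force: [-3.3, 1.5, -5.4]
width: 0.103
```

```bash
cat >> h.py <<'E'
def st():
    o,p,q=cur(); m=q.as_matrix(); x=m[:,0]
    print("t",round(o["clock"],2),"pos",np.round(p,1),"tilt",round(float(np.arctan2(-x[0],-x[2])),3),"grasp",np.round(p+155*x,1),"F",np.round(o["contact_force"],1),"M",np.round(o["moment"],2),"w",round(o["width"]*85.4,1),"\nq",np.round(o["qpos"],0))
E
python3 - <<'E'
from h import *
st(); arc(0,[.05,.1,.15,.2,.25],168,38)
E
```

```text
t 3.38 pos [478.4  38.2 296.3] tilt 0.102 grasp [462.7  38.2 142.1] F [-3.3  1.5 -5.4] M [ 0.36  0.56 -0.22] w 8.8 
q [-26.  29.  20. 117. -15.  42.   4.]
0.05 lin [-0.82 -0.    0.99] rot [-0.    2.86 -0.  ]
0.1 lin [-1.58  0.    2.01] rot [ 0.    5.73 -0.  ]
0.15 lin [-2.29  0.    3.07] rot [-0.    8.59  0.  ]
0.2 lin [-2.95  0.    4.17] rot [-0.   11.46 -0.  ]
0.25 lin [-3.56 -0.    5.3 ] rot [ 0.   14.32  0.  ]
```

>>> {"fn": "carry_out", "kwargs": {
  "plan": [
    {"linear":[-0.82,0,0.99],"rotation":[0,2.86,0],"hand":0.6},
    {"linear":[-1.58,0,2.01],"rotation":[0,5.73,0],"hand":0.6},
    {"linear":[-2.29,0,3.07],"rotation":[0,8.59,0],"hand":0.6},
    {"linear":[-2.95,0,4.17],"rotation":[0,11.46,0],"hand":0.6},
    {"linear":[-3.56,0,5.3],"rotation":[0,14.32,0],"hand":0.6}
  ]
}}

```text
clock: 4.0
position: [535.3, 38.5, 326.5]
tcp_rot: [-180.0, 69.9, -179.7]
contact_force: [2.7, 0.6, -10.7]
width: 0.105
```

Run:
```python
from h import *
st(); arc(0,[.03,.06,.09,.12,.15],168,40)
```

```text
t 4.0 pos [535.3  38.5 326.5] tilt 0.351 grasp [482.   38.1 181. ] F [  2.7   0.6 -10.7] M [ 0.3  -1.22 -0.33] w 9.0 
q [-24.  34.  20. 102. -14.  66.   4.]
0.03 lin [-0.5   0.    0.59] rot [-0.    1.72 -0.  ]
0.06 lin [-0.97  0.    1.2 ] rot [-0.    3.44 -0.  ]
0.09 lin [-1.43  0.    1.82] rot [-0.    5.16 -0.  ]
0.12 lin [-1.87  0.    2.46] rot [0.   6.88 0.  ]
0.15 lin [-2.29  0.    3.1 ] rot [-0.    8.59  0.  ]
```

>>> {"fn": "carry_out", "kwargs": {
  "plan": [
    {"linear":[-0.5,0,0.59],"rotation":[0,1.72,0],"hand":0.6},
    {"linear":[-0.97,0,1.2],"rotation":[0,3.44,0],"hand":0.6},
    {"linear":[-1.43,0,1.82],"rotation":[0,5.16,0],"hand":0.6},
    {"linear":[-1.87,0,2.46],"rotation":[0,6.88,0],"hand":0.6},
    {"linear":[-2.29,0,3.1],"rotation":[0,8.59,0],"hand":0.6}
  ]
}}

```text
clock: 4.62
position: [572.2, 38.6, 337.2]
tcp_rot: [-180.0, 61.3, -179.6]
contact_force: [-0.2, 0.4, -9.5]
width: 0.109
```

Run:
```python
from h import *
st(); arc(0,[.02,.04,.05,.06,.08],168,40)
s=cam("scene"); a=cv2.resize(s["img"][100:330,130:390],None,fx=2.6,fy=2.6,interpolation=cv2.INTER_CUBIC); cv2.imwrite("pics/g2.png",a)
```

```text
t 4.62 pos [572.2  38.6 337.2] tilt 0.5 grasp [497.8  38.2 201.2] F [-0.2  0.4 -9.5] M [ 0.17 -1.06 -0.3 ] w 9.3 
q [-22.  39.  20.  93. -14.  79.   4.]
0.02 lin [-0.33  0.    0.39] rot [0.   1.15 0.  ]
0.04 lin [-0.66  0.    0.79] rot [-0.    2.29 -0.  ]
0.05 lin [-0.82  0.    1.  ] rot [-0.    2.86 -0.  ]
0.06 lin [-0.97  0.    1.2 ] rot [-0.    3.44 -0.  ]
0.08 lin [-1.28  0.    1.61] rot [0.   4.58 0.  ]
```

View pics/g2.png

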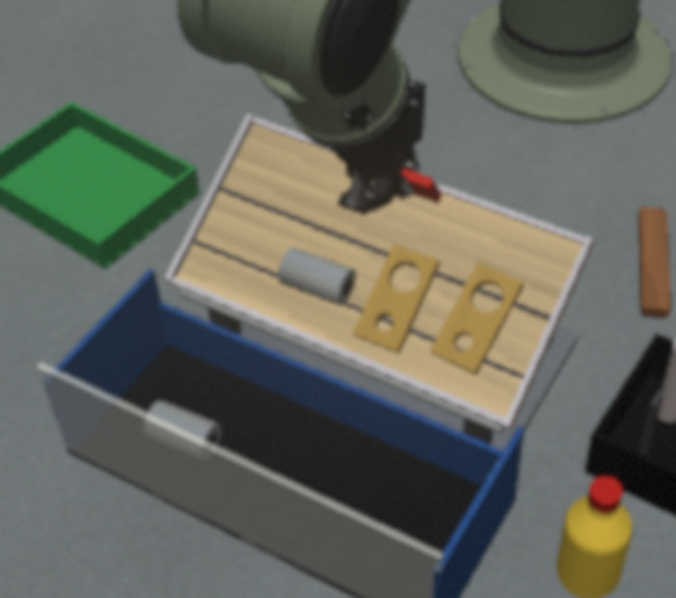

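One roller is already in the bin at about (185,425) px. The other rests against the lower strip at about (318,275), and both brackets are still on the board. I'll keep raising.

>>> {"fn": "carry_out", "kwargs": {
  "plan": [
    {"linear":[-0.33,0,0.39],"rotation":[0,1.15,0],"hand":0.6},
    {"linear":[-0.5,0,0.59],"rotation":[0,1.72,0],"hand":0.6},
    {"linear":[-0.66,0,0.79],"rotation":[0,2.29,0],"hand":0.6},
    {"linear":[-0.82,0,1.0],"rotation":[0,2.86,0],"hand":0.6},
    {"linear":[-0.97,0,1.2],"rotation":[0,3.44,0],"hand":0.6}
  ]
}}

```text
clock: 5.3
position: [587.0, 38.7, 339.9]
tcp_rot: [-180.0, 58.0, -179.6]
contact_force: [6.4, -0.7, -12.3]
width: 0.102
```

Run:
```python
from h import *
st(); s=cam("scene","g3")
m=cv2.inRange(s["img"][170:310,160:350],(95,80,70),(255,255,255))
a=s["img"][170:310,160:350]; print(s["img"][206,252])
n,l,stt,ce=cv2.connectedComponentsWithStats(cv2.inRange(cv2.cvtColor(s["img"],cv2.COLOR_BGR2HSV),(95,10,90),(120,70,255))[170:310,160:350])
print([ (list(x),c.round()) for x,c in zip(stt,ce) if 100<x[4]<1500])
```

```text
t 5.3 pos [587.   38.7 339.9] tilt 0.559 grasp [504.8  38.2 208.5] F [  6.4  -0.7 -12.3] M [-0.04 -2.65 -0.2 ] w 8.7 
q [-21.  41.  20.  89. -14.  84.   4.]
[114 150 170]
[([np.int32(62), np.int32(55), np.int32(86), np.int32(41), np.int32(450)], array([106.,  75.])), ([np.int32(159), np.int32(56), np.int32(31), np.int32(46), np.int32(298)], array([177.,  78.])), ([np.int32(59), np.int32(87), np.int32(24), np.int32(14), np.int32(119)], array([70., 93.]))]
```

Run:
```python
from h import *
s=cam("scene"); a=cv2.resize(s["img"][120:330,130:370],None,fx=2.6,fy=2.6,interpolation=cv2.INTER_CUBIC); cv2.imwrite("pics/g4.png",a)
```

```text
(no output)
```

View pics/g4.png

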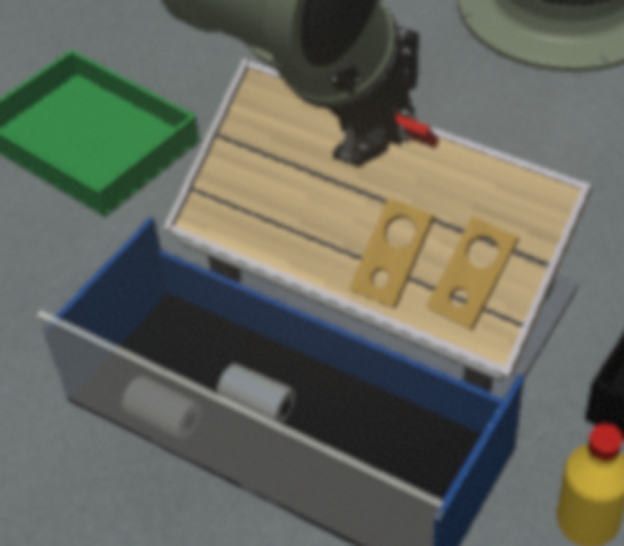

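Both rollers are now in the bin, at about (160,405) and (255,390) px, and both brackets are still on the board. I'll lower in even steps.

Run:
```python
from h import *
arc(.56,[.53,.5,.47,.44,.41],168,40)
arc(.56,[.52,.48,.44,.40,.36],168,40)
```

```text
0.53 lin [ 0.51 -0.   -0.58] rot [ 0.   -1.72  0.  ]
0.5 lin [ 1.04 -0.   -1.14] rot [-0.   -3.44  0.  ]
0.47 lin [ 1.59 -0.   -1.68] rot [ 0.   -5.16  0.  ]
0.44 lin [ 2.15 -0.   -2.21] rot [ 0.   -6.88  0.  ]
0.41 lin [ 2.73  0.   -2.73] rot [ 0.   -8.59  0.  ]
0.52 lin [ 0.69 -0.   -0.77] rot [ 0.   -2.29  0.  ]
0.48 lin [ 1.4  0.  -1.5] rot [ 0.   -4.58  0.  ]
0.44 lin [ 2.15 -0.   -2.21] rot [ 0.   -6.88  0.  ]
0.4 lin [ 2.93 -0.   -2.89] rot [ 0.   -9.17  0.  ]
0.36 lin [ 3.73 -0.   -3.54] rot [  0.   -11.46   0.  ]
```

>>> {"fn": "carry_out", "kwargs": {
  "plan": [
    {"linear":[0.2,0,-0.2],"rotation":[0,-0.6,0],"hand":0.6},
    {"linear":[0.52,0,-0.58],"rotation":[0,-1.72,0],"hand":0.6},
    {"linear":[0.86,0,-0.96],"rotation":[0,-2.86,0],"hand":0.6},
    {"linear":[1.2,0,-1.33],"rotation":[0,-4.0,0],"hand":0.6},
    {"linear":[1.56,0,-1.7],"rotation":[0,-5.16,0],"hand":0.6}
  ]
}}

```text
clock: 6.02
position: [564.1, 38.6, 335.7]
tcp_rot: [-180.0, 63.2, -179.6]
contact_force: [9.3, -0.8, -16.9]
width: 0.106
```

Run:
```python
from h import *
st()
```

```text
t 6.03 pos [564.1  38.6 335.7] tilt 0.467 grasp [494.3  38.2 197.3] F [  9.3  -0.8 -16.9] M [-0.04 -3.3  -0.18] w 9.0 
q [-22.  38.  20.  95. -14.  76.   4.]
```

>>> {"fn": "carry_out", "kwargs": {
  "plan": [
    {"linear":[0.51,0,-0.58],"rotation":[0,-1.72,0],"hand":0.6},
    {"linear":[1.04,0,-1.14],"rotation":[0,-3.44,0],"hand":0.6},
    {"linear":[1.59,0,-1.68],"rotation":[0,-5.16,0],"hand":0.6},
    {"linear":[2.15,0,-2.21],"rotation":[0,-6.88,0],"hand":0.6},
    {"linear":[2.73,0,-2.73],"rotation":[0,-8.59,0],"hand":0.6}
  ]
}}

```text
clock: 6.65
position: [527.4, 38.4, 323.8]
tcp_rot: [180.0, 71.9, -179.7]
contact_force: [10.7, -0.2, -15.5]
width: 0.111
```

>>> {"fn": "carry_out", "kwargs": {
  "plan": [
    {"linear":[0.51,0,-0.58],"rotation":[0,-1.72,0],"hand":0.6},
    {"linear":[1.04,0,-1.14],"rotation":[0,-3.44,0],"hand":0.6},
    {"linear":[1.59,0,-1.68],"rotation":[0,-5.16,0],"hand":0.6},
    {"linear":[2.15,0,-2.21],"rotation":[0,-6.88,0],"hand":0.6},
    {"linear":[2.73,0,-2.73],"rotation":[0,-8.59,0],"hand":0.6}
  ]
}}

```text
clock: 7.28
position: [492.9, 38.3, 306.7]
tcp_rot: [179.9, 80.4, -179.7]
contact_force: [10.4, 0.8, -13.7]
width: 0.106
```

Run:
```python
from h import *
st(); o,p,q=cur(); x=q.as_matrix()[:,0]
```

```text
t 7.28 pos [492.9  38.3 306.7] tilt 0.167 grasp [467.2  38.1 153.9] F [ 10.4   0.8 -13.7] M [ 0.09 -2.14 -0.21] w 9.1 
q [-26.  30.  20. 113. -15.  49.   4.]
```

>>> {"fn": "carry_out", "kwargs": {
  "plan": [
    {"linear":[0.42,0,-0.48],"rotation":[0,-1.43,0],"hand":0.6},
    {"linear":[0.86,0,-0.96],"rotation":[0,-2.86,0],"hand":0.6},
    {"linear":[1.31,0,-1.42],"rotation":[0,-4.3,0],"hand":0.6},
    {"linear":[1.78,0,-1.87],"rotation":[0,-5.73,0],"hand":0.6},
    {"linear":[2.15,0,-2.21],"rotation":[0,-6.88,0],"hand":0.6}
  ]
}}

```text
clock: 7.9
position: [467.5, 38.1, 289.3]
tcp_rot: [179.7, 87.3, -180.0]
contact_force: [9.3, 0.1, -11.4]
width: 0.107
```

>>> {"fn": "carry_out", "kwargs": {
  "plan": [
    {"linear":[0.17,0,-0.2],"rotation":[0,-0.57,0],"hand":0.6},
    {"linear":[0.34,0,-0.39],"rotation":[0,-1.15,0],"hand":0.6},
    {"linear":[0.51,0,-0.58],"rotation":[0,-1.72,0],"hand":0.6},
    {"linear":[0.65,0,-0.74],"rotation":[0,-2.2,0],"hand":0.6},
    {"linear":[0.74,0,-0.85],"rotation":[0,-2.5,0],"hand":0.6}
  ]
}}

```text
clock: 8.52
position: [458.8, 38.1, 282.5]
tcp_rot: [175.9, 89.8, 176.2]
contact_force: [10.1, -0.3, -11.6]
width: 0.11
```

Run:
```python
from h import *
st(); o,p,q=cur(); x=q.as_matrix()[:,0]
```

```text
t 8.53 pos [458.8  38.1 282.5] tilt 0.004 grasp [458.2  38.1 127.5] F [ 10.1  -0.3 -11.6] M [ 0.01 -1.26 -0.18] w 9.4 
q [-27.  28.  19. 123. -17.  32.   5.]
```

>>> {"fn": "carry_out", "kwargs": {
  "plan": [
    {"linear":[0.08,0,-0.05],"rotation":[0,0,0],"hand":0.6},
    {"linear":[0.16,0,-0.08],"rotation":[0,0,0],"hand":0.6},
    {"linear":[0.24,0,-0.1],"rotation":[0,0,0],"hand":0.6},
    {"linear":[0.32,0,-0.1],"rotation":[0,0,0],"hand":0.6},
    {"linear":[0.38,0,-0.1],"rotation":[0,0,0],"hand":0.6}
  ]
}}

```text
clock: 9.15
position: [458.1, 38.0, 279.6]
tcp_rot: [163.3, 89.8, 163.6]
contact_force: [-2.1, -0.3, 29.0]
width: 0.109
```

Run:
```python
from h import *
st()
```

```text
t 9.15 pos [458.1  38.  279.6] tilt 0.003 grasp [457.6  38.1 124.6] F [-2.1 -0.3 29. ] M [-0.06  0.07 -0.22] w 9.3 
q [-26.  28.  19. 123. -17.  32.   5.]
```

The board is seated: the TCP z matches the value at the grasp and the force now pushes up. I'll release and rise.

>>> {"fn": "carry_out", "kwargs": {
  "plan": [
    {"linear":[-0.1,0,0],"rotation":[0,0,0],"hand":4},
    {"linear":[-0.15,0,0],"rotation":[0,0,0],"hand":4},
    {"linear":[-0.15,0,0],"rotation":[0,0,0],"hand":4},
    {"linear":[-4,0,0],"rotation":[0,0,0],"hand":4},
    {"linear":[-10,0,0],"rotation":[0,0,0],"hand":6.5}
  ]
}}

```text
clock: 9.78
position: [457.7, 38.0, 378.4]
tcp_rot: [-171.9, 89.4, -171.6]
contact_force: [0.7, 0.7, 0.2]
width: 0.664
```

Run:
```python
from h import *
st(); c=cam("top"); s=cam("scene","g5")
for C in(c,s):
    for k in blobs(C,(18,130,80),(28,255,255),100)[:4]: print(rect(C,k,108),cv2.contourArea(k))
    for k in blobs(C,(0,170,80),(6,255,255)): print("red",rect(C,k,132))
    for k in blobs(C,(50,100,30),(75,255,255))[:1]: print("green",rect(C,k,40),rect(C,k,5))
```

```text
t 9.78 pos [457.7  38.  378.4] tilt 0.01 grasp [456.2  37.7 223.4] F [0.7 0.7 0.2] M [ 0.03  0.04 -0.01] w 56.7 
q [-32.  18.  25. 118. -11.  46.  -1.]
[573.3 150.3  87.5  42.8  -3.6] 464.5
[659.1 305.8  64.2  51.3  36.4] 272.0
[599.4  76.4  40.6  35.6  88.5] 169.0
red [671.8 315.9  21.2  20.9  44.7]
green [ 498.4 -364.8  205.3  151.6   82.7] [ 501.9 -374.7  210.1  155.2   82.7]
[711.  326.8  87.2  50.5  13.2] 737.0
[574.  152.3  88.5  43.5  -3.1] 505.5
[5.747e+02 7.720e+01 8.670e+01 4.370e+01 4.000e-01] 465.5
red [6.753e+02 3.188e+02 3.170e+01 2.160e+01 2.000e-01]
red [458.7  36.9  68.3  20.6  82.8]
green [ 509.6 -352.6  226.8  166.9   82.7] [ 482.1 -383.7  235.8  173.6   82.7]
```

Brackets have slid against the hinge lip and now sit at about (574,76) and (573.6,151.3). I'll grip them across their width at x≈555, between the strips.

Run:
```python
from h import *
go([555,76,155],tool(0,.6-90)); go([555,76,114],tool(0,.6-90))
```

```text
lin [7.28 3.76 9.62] rot [89.71 -0.09 -0.1 ] | 126.0 mm
lin [11.38  3.75  9.62] rot [89.71 -0.09 -0.1 ] | 154.0 mm
```

>>> {"fn": "carry_out", "kwargs": {
  "plan": [
    {"linear":[0,0.8,2],"rotation":[10.5,0,0],"hand":5.8},
    {"linear":[1,1.6,4],"rotation":[21,0,0],"hand":5.8},
    {"linear":[2,2.4,6],"rotation":[31,0,0],"hand":5.8},
    {"linear":[3,3.1,8],"rotation":[41,0,0],"hand":5.8},
    {"linear":[4,3.75,9.6],"rotation":[51,0,0],"hand":5.8}
  ]
}}

```text
clock: 10.5
position: [554.1, 76.4, 336.9]
tcp_rot: [-126.5, 89.6, -177.5]
contact_force: [-0.8, 0.9, 0.0]
width: 0.678
```

Run:
```python
from h import *
st(); go([555,76,145],tool(0,.6-90));
```

```text
t 10.5 pos [554.1  76.4 336.9] tilt 0.007 grasp [553.1  76.3 181.9] F [-0.8  0.9  0. ] M [ 0.03  0.01 -0.05] w 57.9 
q [-38.  33.  34. 107. -25.  48. -42.]
lin [3.69 0.06 0.1 ] rot [38.42 -0.12  0.37] | 37.0 mm
```

>>> {"fn": "carry_out", "kwargs": {
  "plan": [
    {"linear":[0,0,0.1],"rotation":[10,0,0],"hand":5.8},
    {"linear":[1,0,0.1],"rotation":[20,0,0],"hand":5.8},
    {"linear":[2.5,0,0.1],"rotation":[30,0,0],"hand":5.8},
    {"linear":[3.7,0,0.1],"rotation":[38.4,0,0.4],"hand":5.8},
    {"linear":[3.7,0,0.1],"rotation":[38.4,0,0.4],"hand":5.8}
  ]
}}

```text
clock: 11.12
position: [553.7, 75.4, 299.7]
tcp_rot: [-126.5, 89.9, 144.5]
contact_force: [0.2, 0.5, 0.7]
width: 0.676
```

Run:
```python
from h import *
st(); go([555,76,114],tool(0,.6-90));
```

```text
t 11.12 pos [553.7  75.4 299.7] tilt 0.002 grasp [553.4  75.6 144.7] F [0.2 0.5 0.7] M [ 0.02  0.04 -0.01] w 57.7 
q [-42.  39.  42. 108. -36.  46. -70.]
lin [ 3.06  0.14 -0.05] rot [ 0.39 -0.07  0.1 ] | 31.0 mm
```

>>> {"fn": "carry_out", "kwargs": {
  "plan": [
    {"linear":[1,0.1,0],"rotation":[0.4,0,0],"hand":5.8},
    {"linear":[2,0.1,0],"rotation":[0.4,0,0],"hand":5.8},
    {"linear":[2.6,0.1,0],"rotation":[0.4,0,0],"hand":5.8},
    {"linear":[2.9,0.1,0],"rotation":[0.4,0,0],"hand":5.8},
    {"linear":[3.0,0.1,0],"rotation":[0.4,0,0],"hand":5.8}
  ]
}}

```text
clock: 11.75
position: [555.1, 75.3, 270.5]
tcp_rot: [176.5, 89.9, 87.0]
contact_force: [-0.0, -0.1, 0.3]
width: 0.679
```

Run:
```python
from h import *
st(); s=cam("scene"); a=cv2.resize(s["img"][130:270,200:380],None,fx=3.5,fy=3.5,interpolation=cv2.INTER_CUBIC); cv2.imwrite("pics/g6.png",a)
```

```text
t 11.75 pos [555.1  75.3 270.5] tilt -0.0 grasp [555.1  75.6 115.5] F [-0.  -0.1  0.3] M [-0.05  0.03  0.  ] w 58.0 
q [-40.  42.  39. 109. -38.  43. -68.]
```

View pics/g6.png

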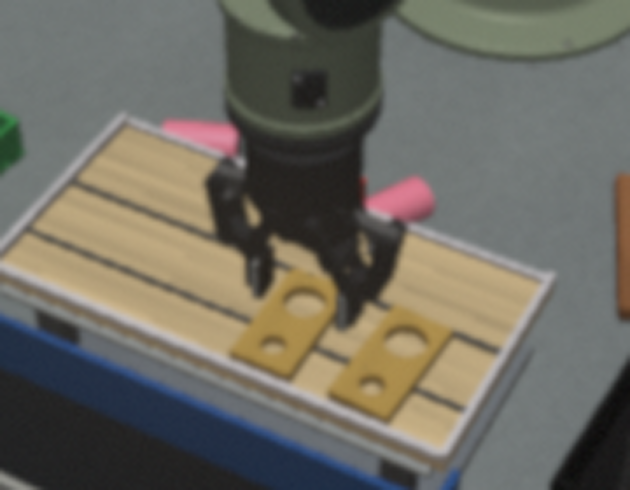

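The fingers straddle the bracket beside the big hole, with tips at about (258,285) and (345,318) px. I'll go 2 mm lower and close.

>>> {"fn": "carry_out", "kwargs": {
  "plan": [
    {"linear":[0.2,0,0],"rotation":[0,0,0],"hand":5.6},
    {"linear":[0.2,0,0],"rotation":[0,0,0],"hand":4},
    {"linear":[0.2,0,0],"rotation":[0,0,0],"hand":4},
    {"linear":[0.2,0,0],"rotation":[0,0,0],"hand":4},
    {"linear":[0.2,0,0],"rotation":[0,0,0],"hand":4}
  ]
}}

```text
clock: 12.42
position: [555.0, 75.4, 268.7]
tcp_rot: [176.0, 89.9, 86.6]
contact_force: [-2.9, 0.4, 6.1]
width: 0.51
```

Run:
```python
from h import *
st()
```

```text
t 12.43 pos [555.   75.4 268.7] tilt -0.0 grasp [555.   75.8 113.7] F [-2.9  0.4  6.1] M [0.07 0.42 0.  ] w 43.5 
q [-40.  42.  39. 109. -38.  43. -68.]
```

>>> {"fn": "carry_out", "kwargs": {
  "plan": [
    {"linear":[-0.5,0,0],"rotation":[0,0,0],"hand":4},
    {"linear":[-1.5,0,0],"rotation":[0,0,0],"hand":4},
    {"linear":[-3,0,0],"rotation":[0,0,0],"hand":4},
    {"linear":[-4.5,0,0],"rotation":[0,0,0],"hand":4},
    {"linear":[-6,0,0],"rotation":[0,0,0],"hand":4}
  ]
}}

```text
clock: 13.05
position: [555.0, 75.3, 329.9]
tcp_rot: [165.4, 89.9, 75.9]
contact_force: [-0.5, -0.2, -1.1]
width: 0.503
```

```bash
cat >> h.py <<'E'
TR=np.array([499.5,-367,5]); TY=-7.3
def tray(tx,ty,z):  # world point in the tray
    return TR*[1,1,0]+R.from_euler("z",TY,degrees=True).apply([tx,ty,0])+[0,0,z]
E
python3 - <<'E'
from h import *
st(); t=tray(-19,47,90); print(t); go(t,tool(0,TY-90))
E
```

```text
t 13.05 pos [555.   75.3 329.9] tilt -0.001 grasp [555.1  75.6 174.9] F [-0.5 -0.2 -1.1] M [-0.03  0.08  0.04] w 43.0 
q [-44.  37.  44. 107. -34.  49. -72.]
[ 486.6260422  -317.96673363   90.        ]
lin [ 8.39 -7.22 39.28] rot [ 7.84 -0.15 -0.03] | 408.0 mm
```

>>> {"fn": "carry_out", "kwargs": {
  "plan": [
    {"linear":[0,-1,4],"rotation":[1,0,0],"hand":4},
    {"linear":[0,-2,9],"rotation":[2,0,0],"hand":4},
    {"linear":[0,-3,14.5],"rotation":[4,0,0],"hand":4},
    {"linear":[0,-4,20],"rotation":[6,0,0],"hand":4},
    {"linear":[0,-5,25.5],"rotation":[7.8,0,0],"hand":4}
  ]
}}

```text
clock: 13.68
position: [507.0, -181.8, 328.8]
tcp_rot: [166.4, 89.9, 69.1]
contact_force: [0.9, 0.7, -0.8]
width: 0.505
```

>>> {"fn": "carry_out", "kwargs": {
  "plan": [
    {"linear":[0,0,4],"rotation":[0,0,0],"hand":4},
    {"linear":[0,0,8],"rotation":[0,0,0],"hand":4},
    {"linear":[1,-0.3,11.5],"rotation":[0,0,0],"hand":4},
    {"linear":[2.5,-0.3,13.7],"rotation":[0,0,0],"hand":4},
    {"linear":[4,-0.3,13.7],"rotation":[0,0,0],"hand":4}
  ]
}}

```text
clock: 14.3
position: [486.6, -317.2, 287.9]
tcp_rot: [161.8, 89.9, 64.4]
contact_force: [0.2, -0.3, -1.5]
width: 0.508
```

Run:
```python
from h import *
st(); go(tray(-19,47,30),tool(0,TY-90)); cam("scene","p1"); c=cam("top","p1t")
for k in blobs(c,(18,130,80),(28,255,255),100)[:4]: print(rect(c,k,115),cv2.contourArea(k))
```

```text
t 14.3 pos [ 486.6 -317.2  287.9] tilt -0.001 grasp [ 486.7 -317.   132.9] F [ 0.2 -0.3 -1.5] M [ 0.05 -0.   -0.07] w 43.4 
q [  1.  42.  40. 106. -36.  46. -38.]
lin [1.029e+01 1.000e-02 9.000e-02] rot [-0.1  -0.08 -0.03] | 103.0 mm
[572.2 149.9  86.9  42.6  -3.5] 464.0
[657.6 304.6  63.9  51.   36.4] 272.0
```

>>> {"fn": "carry_out", "kwargs": {
  "plan": [
    {"linear":[2.5,0,0.1],"rotation":[0,0,0],"hand":4},
    {"linear":[5,0,0.1],"rotation":[0,0,0],"hand":4},
    {"linear":[7.5,0,0.1],"rotation":[0,0,0],"hand":4},
    {"linear":[9.3,0,0.1],"rotation":[0,0,0],"hand":4},
    {"linear":[10,0,0.1],"rotation":[0,0,0],"hand":4}
  ]
}}

```text
clock: 15.02
position: [487.2, -315.9, 187.2]
tcp_rot: [-166.2, 89.8, 96.6]
contact_force: [-0.3, -0.1, -1.5]
width: 0.505
```

>>> {"fn": "carry_out", "kwargs": {
  "plan": [
    {"linear":[0.3,0,0],"rotation":[0,0,0],"hand":4},
    {"linear":[0.6,0,0],"rotation":[0,0,0],"hand":4},
    {"linear":[0.9,0,0],"rotation":[0,0,0],"hand":4},
    {"linear":[1.15,0,0],"rotation":[0,0,0],"hand":4},
    {"linear":[1.25,0,0],"rotation":[0,0,0],"hand":4}
  ]
}}

```text
clock: 15.65
position: [487.1, -316.6, 176.6]
tcp_rot: [159.4, 89.8, 62.1]
contact_force: [-8.6, 10.1, 47.5]
width: 0.507
```

Run:
```python
from h import *
st(); s=cam("scene"); a=cv2.resize(s["img"][90:220,90:260],None,fx=3.5,fy=3.5,interpolation=cv2.INTER_CUBIC); cv2.imwrite("pics/g7.png",a)
```

```text
t 15.65 pos [ 487.1 -316.6  176.6] tilt -0.001 grasp [ 487.4 -316.2   21.6] F [-8.6 10.1 47.5] M [ 2.03  2.32 -0.04] w 43.3 
q [  6.  50.  31. 107. -44.  35. -32.]
```

View pics/g7.png

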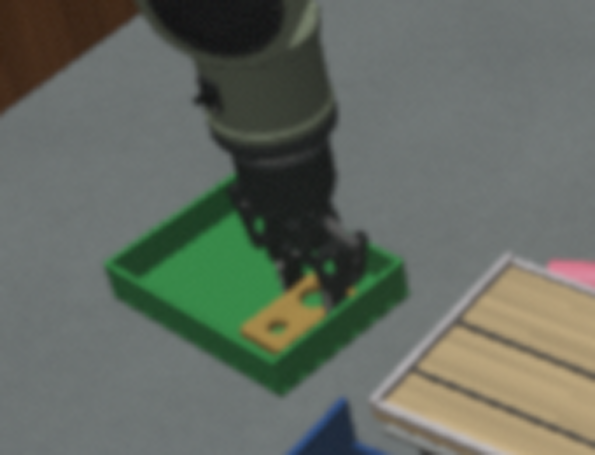

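The bracket lies flat on the tray floor at about (295,305) px and the force pushes up, so it is seated. I'll ease the load, open a little and rise.

>>> {"fn": "carry_out", "kwargs": {
  "plan": [
    {"linear":[-0.15,0,0],"rotation":[0,0,0],"hand":4},
    {"linear":[-0.15,0,0],"rotation":[0,0,0],"hand":5.4},
    {"linear":[-0.15,0,0],"rotation":[0,0,0],"hand":5.4},
    {"linear":[-1.5,0,0],"rotation":[0,0,0],"hand":5.4},
    {"linear":[-5,0,0],"rotation":[0,0,0],"hand":5.4}
  ]
}}

```text
clock: 16.32
position: [486.6, -316.4, 225.4]
tcp_rot: [-142.4, 89.8, 120.4]
contact_force: [-0.4, 0.5, 0.1]
width: 0.632
```

Run:
```python
from h import *
st(); c=cam("top")
for k in blobs(c,(18,130,80),(28,255,255),60)[:4]: print(rect(c,k,15),rect(c,k,108),cv2.contourArea(k))
go([555,151.3,175],tool(0,-3.4-90))
```

```text
t 16.32 pos [ 486.6 -316.4  225.4] tilt 0.002 grasp [ 486.3 -315.9   70.4] F [-0.4  0.5  0.1] M [0.01 0.01 0.01] w 54.0 
q [  4.  46.  35. 107. -40.  40. -34.]
[588.6 157.   90.   45.8  -1.5] [574.1 151.   84.5  43.   -1.5] 459.5
[680.9 322.1  68.6  53.1  43.5] [660.9 306.   64.4  49.8  43.5] 272.5
lin [ -9.95   0.77 -47.37] rot [-3.91 -0.04 -0.16] | 484.0 mm
```

>>> {"fn": "carry_out", "kwargs": {
  "plan": [
    {"linear":[-5,0,-1],"rotation":[0,0,0],"hand":5.8},
    {"linear":[-10,0.3,-4],"rotation":[0,0,0],"hand":5.8},
    {"linear":[-11,0.4,-9.5],"rotation":[-1,0,0],"hand":5.8},
    {"linear":[-11,0.5,-15],"rotation":[-2,0,0],"hand":5.8},
    {"linear":[-11,0.6,-21],"rotation":[-3.9,0,0],"hand":5.8}
  ]
}}

```text
clock: 17.0
position: [519.4, -107.7, 336.6]
tcp_rot: [155.0, 89.8, 61.6]
contact_force: [0.6, -0.9, -0.3]
width: 0.679
```

>>> {"fn": "carry_out", "kwargs": {
  "plan": [
    {"linear":[0,0,-6],"rotation":[0,0,0],"hand":5.8},
    {"linear":[0,0,-12],"rotation":[0,0,0],"hand":5.8},
    {"linear":[0,0,-18],"rotation":[0,0,0],"hand":5.8},
    {"linear":[0,0,-23],"rotation":[0,0,0],"hand":5.8},
    {"linear":[0,0,-26],"rotation":[0,0,0],"hand":5.8}
  ]
}}

```text
clock: 17.62
position: [534.5, 153.1, 336.8]
tcp_rot: [175.2, 89.8, 81.9]
contact_force: [-0.5, -0.4, 0.4]
width: 0.678
```

Run:
```python
from h import *
st(); c=cam("top"); s=cam("scene","p3")
for C in(c,s):
  for k in blobs(C,(18,130,80),(28,255,255),60)[:4]: print(rect(C,k,15),rect(C,k,108),cv2.contourArea(k))
go([555,151.3,115],tool(0,-3.4-90))
```

```text
t 17.62 pos [534.5 153.1 336.8] tilt -0.0 grasp [534.5 153.6 181.8] F [-0.5 -0.4  0.4] M [0.03 0.   0.  ] w 57.9 
q [-53.  37.  47. 108. -35.  50. -83.]
[ 507.9 -318.4   88.2   43.    -7.7] [ 498.4 -295.5   82.9   40.4   -7.7] 417.0
[679.  321.8  68.4  54.6  36.4] [659.1 305.8  64.2  51.3  36.4] 271.5
[654.9 314.7  97.2  56.3  13.2] [711.  326.8  87.2  50.5  13.2] 738.0
[502.3 120.6  98.5  48.4  -2.9] [574.1 152.5  88.4  43.5  -2.9] 503.5
[ 508.  -318.4   88.1   40.3   -7.6] [ 579.1 -241.5   79.1   36.2   -7.6] 197.5
lin [6.65 2.06 0.17] rot [ 0.3  -0.18  0.  ] | 70.0 mm
```

Bracket 2 lies in the tray at about (508,−318), which is tray frame (2,49), and both cameras agree. Now the second grasp.

>>> {"fn": "carry_out", "kwargs": {
  "plan": [
    {"linear":[1,1,0.2],"rotation":[0,0,0],"hand":5.8},
    {"linear":[3,2.06,0.2],"rotation":[0,-0.1,0],"hand":5.8},
    {"linear":[5,2.06,0.2],"rotation":[0.3,-0.2,0],"hand":5.8},
    {"linear":[6.3,2.06,0.2],"rotation":[0.3,-0.2,0],"hand":5.8},
    {"linear":[6.6,2.06,0.2],"rotation":[0.3,-0.2,0],"hand":5.8}
  ]
}}

```text
clock: 18.35
position: [554.9, 146.8, 269.4]
tcp_rot: [-32.0, 89.9, -125.7]
contact_force: [-0.5, 0.5, 1.4]
width: 0.678
```

Run:
```python
from h import *
st(); go([555,151.3,113.5],tool(0,-3.4-90))
```

```text
t 18.35 pos [554.9 146.8 269.4] tilt 0.001 grasp [554.7 146.6 114.4] F [-0.5  0.5  1.4] M [ 0.   -0.01  0.01] w 57.9 
q [-48.  43.  41. 107. -40.  45. -79.]
lin [ 0.09 -0.02 -0.45] rot [-0.3   0.1   0.06] | 5.0 mm
```

>>> {"fn": "carry_out", "kwargs": {
  "plan": [
    {"linear":[0.05,0,-0.4],"rotation":[0,0,0],"hand":5.8},
    {"linear":[0.08,0,-0.4],"rotation":[0,0,0],"hand":4},
    {"linear":[0.08,0,-0.4],"rotation":[0,0,0],"hand":4},
    {"linear":[0.08,0,-0.4],"rotation":[0,0,0],"hand":4},
    {"linear":[0.08,0,-0.4],"rotation":[0,0,0],"hand":4}
  ]
}}

```text
clock: 18.98
position: [555.6, 151.7, 270.3]
tcp_rot: [92.0, 90.0, -1.7]
contact_force: [-2.8, 1.9, 8.3]
width: 0.509
```

Run:
```python
from h import *
st()
```

```text
t 18.98 pos [555.6 151.7 270.3] tilt -0.001 grasp [555.7 151.7 115.3] F [-2.8  1.9  8.3] M [ 0.4   0.52 -0.02] w 43.4 
q [-48.  43.  41. 107. -40.  45. -79.]
```

>>> {"fn": "carry_out", "kwargs": {
  "plan": [
    {"linear":[-0.5,0,0],"rotation":[0,0,0],"hand":4},
    {"linear":[-1.5,0,0],"rotation":[0,0,0],"hand":4},
    {"linear":[-3,0,0],"rotation":[0,0,0],"hand":4},
    {"linear":[-4.5,0,0],"rotation":[0,0,0],"hand":4},
    {"linear":[-7,0,0],"rotation":[0,0,0],"hand":4}
  ]
}}

```text
clock: 19.6
position: [555.3, 151.4, 340.5]
tcp_rot: [-13.9, 89.9, -107.6]
contact_force: [0.1, 0.6, -1.0]
width: 0.505
```

Run:
```python
from h import *
st(); go(tray(-17,-46,180),tool(0,TY-90))
```

```text
t 19.6 pos [555.3 151.4 340.5] tilt 0.0 grasp [555.3 151.2 185.5] F [ 0.1  0.6 -1. ] M [ 0.02  0.01 -0.02] w 43.1 
q [-52.  39.  47. 104. -35.  52. -83.]
lin [ 0.63 -4.24 56.57] rot [3.63 0.08 0.02] | 567.0 mm
```

>>> {"fn": "carry_out", "kwargs": {
  "plan": [
    {"linear":[0,-0.3,4],"rotation":[0,0,0],"hand":4},
    {"linear":[0,-0.7,9.5],"rotation":[0,0,0],"hand":4},
    {"linear":[0,-1.2,15],"rotation":[1,0,0],"hand":4},
    {"linear":[0,-1.7,21],"rotation":[2,0,0],"hand":4},
    {"linear":[0,-2.2,27],"rotation":[3.6,0,0],"hand":4}
  ]
}}

```text
clock: 20.23
position: [515.8, -118.4, 340.7]
tcp_rot: [52.5, 89.9, -44.8]
contact_force: [1.4, -0.5, -1.8]
width: 0.508
```

>>> {"fn": "carry_out", "kwargs": {
  "plan": [
    {"linear":[0,0,6],"rotation":[0,0,0],"hand":4},
    {"linear":[0,0,12],"rotation":[0,0,0],"hand":4},
    {"linear":[0,0,18],"rotation":[0,0,0],"hand":4},
    {"linear":[0,0,23],"rotation":[0,0,0],"hand":4},
    {"linear":[0,0,27],"rotation":[0,0,0],"hand":4}
  ]
}}

```text
clock: 20.85
position: [481.3, -386.7, 341.1]
tcp_rot: [16.9, 89.9, -80.5]
contact_force: [0.4, 0.9, -0.4]
width: 0.506
```

Run:
```python
from h import *
st(); go(tray(-17,-46,35),tool(0,TY-90))
```

```text
t 20.85 pos [ 481.3 -386.7  341.1] tilt -0.0 grasp [ 481.4 -387.   186.1] F [ 0.4  0.9 -0.4] M [ 0.07 -0.02  0.02] w 43.2 
q [  6.  41.  43.  98. -33.  55. -36.]
lin [15.11 -0.16  2.39] rot [-0.04  0.11 -0.03] | 153.0 mm
```

>>> {"fn": "carry_out", "kwargs": {
  "plan": [
    {"linear":[3,-0.1,1.5],"rotation":[0,0,0],"hand":4},
    {"linear":[7,-0.15,2.4],"rotation":[0,0.1,0],"hand":4},
    {"linear":[10.5,-0.15,2.4],"rotation":[0,0.1,0],"hand":4},
    {"linear":[13,-0.15,2.4],"rotation":[0,0.1,0],"hand":4},
    {"linear":[14.5,-0.15,2.4],"rotation":[0,0.1,0],"hand":4}
  ]
}}

```text
clock: 21.48
position: [477.6, -408.3, 194.7]
tcp_rot: [-145.4, 90.0, 117.4]
contact_force: [-0.1, 0.5, -0.1]
width: 0.506
```

Run:
```python
from h import *
st(); go(tray(-17,-46,22.3),tool(0,TY-90))
```

```text
t 21.48 pos [ 477.6 -408.3  194.7] tilt 0.0 grasp [ 477.5 -408.2   39.7] F [-0.1  0.5 -0.1] M [-0.02  0.03 -0.02] w 43.2 
q [ 14.  52.  34. 100. -41.  42. -28.]
lin [ 1.74 -0.05  0.23] rot [ 0.04 -0.04  0.03] | 18.0 mm
```

>>> {"fn": "carry_out", "kwargs": {
  "plan": [
    {"linear":[0.5,0,0.2],"rotation":[0,0,0],"hand":4},
    {"linear":[1.0,0,0.2],"rotation":[0,0,0],"hand":4},
    {"linear":[1.4,0,0.2],"rotation":[0,0,0],"hand":4},
    {"linear":[1.6,0,0.2],"rotation":[0,0,0],"hand":4},
    {"linear":[1.7,0,0.2],"rotation":[0,0,0],"hand":4}
  ]
}}

```text
clock: 22.1
position: [477.7, -410.4, 179.1]
tcp_rot: [113.3, 89.9, 16.1]
contact_force: [-1.3, 4.0, 19.6]
width: 0.509
```

Run:
```python
from h import *
st()
```

```text
t 22.1 pos [ 477.7 -410.4  179.1] tilt -0.001 grasp [ 477.9 -410.3   24.1] F [-1.3  4.  19.6] M [ 0.98  0.8  -0.1 ] w 43.5 
q [ 15.  53.  33.  99. -42.  40. -27.]
```

The bracket is on the floor with 20 N of upward force. I'll release and rise.

>>> {"fn": "carry_out", "kwargs": {
  "plan": [
    {"linear":[0,0,0],"rotation":[0,0,0],"hand":5.4},
    {"linear":[-0.1,0,0],"rotation":[0,0,0],"hand":5.4},
    {"linear":[-0.1,0,0],"rotation":[0,0,0],"hand":5.4},
    {"linear":[-2,0,0],"rotation":[0,0,0],"hand":5.4},
    {"linear":[-6,0,0],"rotation":[0,0,0],"hand":5.4}
  ]
}}

```text
clock: 22.72
position: [477.0, -410.1, 238.8]
tcp_rot: [-127.1, 89.9, 135.6]
contact_force: [-0.2, 0.3, 0.1]
width: 0.632
```

>>> {"fn": "carry_out", "kwargs": {
  "plan": [
    {"linear":[-5,0,0],"rotation":[0,0,0],"hand":5.4},
    {"linear":[-10,0,0],"rotation":[0,0,0],"hand":5.4},
    {"linear":[-15,-2,0],"rotation":[0,0,0],"hand":5.4},
    {"linear":[-18,-4,0],"rotation":[0,0,0],"hand":5.4},
    {"linear":[-18,-4,0],"rotation":[0,0,0],"hand":5.4}
  ]
}}

```text
clock: 23.35
position: [436.1, -405.9, 421.5]
tcp_rot: [79.0, 89.8, -18.4]
contact_force: [0.8, -0.2, 0.0]
width: 0.632
```

Run:
```python
from h import *
st(); c=cam("top"); s=cam("scene")
for C in(c,s):
  for k in blobs(C,(18,130,80),(28,255,255),60)[:4]:
    q=rect(C,k,15); d=R.from_euler("z",-TY,degrees=True).apply([q[0]-TR[0],q[1]-TR[1],0]); print(q,"tray",d.round(1)[:2],cv2.contourArea(k))
a=cv2.resize(s["img"][100:360,90:410],None,fx=2.3,fy=2.3,interpolation=cv2.INTER_CUBIC); cv2.imwrite("pics/end.png",a)
```

```text
t 23.35 pos [ 436.1 -405.9  421.5] tilt -0.004 grasp [ 436.7 -406.1  266.5] F [ 0.8 -0.2  0. ] M [ 0.01 -0.07 -0.01] w 54.0 
q [  6.  34.  47.  97. -28.  61. -35.]
[ 496.7 -412.2   88.    43.8   -6.6] tray [  3.  -45.2] 423.5
[ 508.  -318.4   88.1   43.1   -7.2] tray [ 2.3 49.3] 417.0
[680.2 321.4  70.5  53.1  43.5] tray [ 91.8 705.8] 273.0
[654.9 314.7  97.2  56.3  13.2] tray [ 67.5 695.9] 738.0
[ 497.2 -410.    87.9   45.8   -7.5] tray [  3.2 -42.9] 274.0
[ 508.1 -318.6   88.1   40.8   -7. ] tray [ 2.4 49.1] 200.5
```

View pics/end.png

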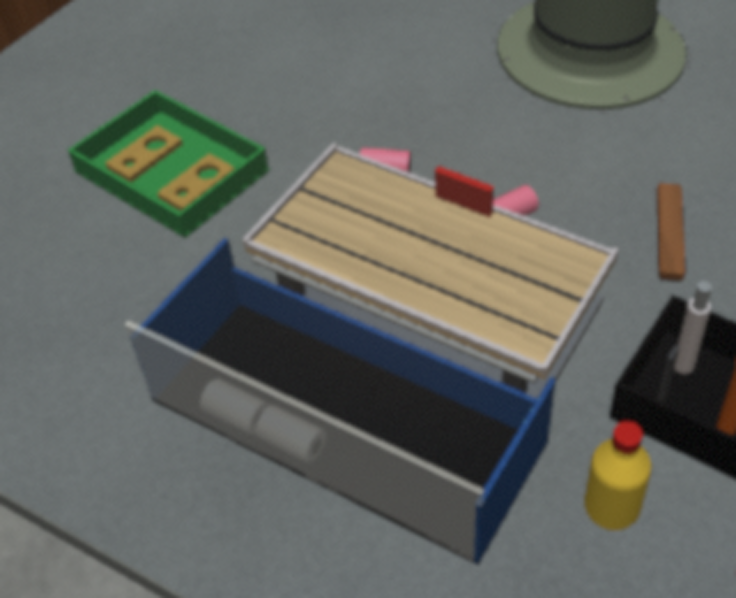

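The final view shows both brackets flat in the tray at about (145,150) and (197,180) px. The board is level and empty, both rollers lie at the far wall of the bin at about (230,405) and (288,430), and the bystanders are in place.

```bash
python3 -c "
from station import r
print(r.finish_job())"
```

```text
the job is handed in; nothing more can be done
None
```

I finished the sort and handed it in at about 23.5 s of the 72 s; the hand-in gives no verdict.

- **Rollers:** I held the board by its handle and tipped it to about 0.56 rad. Both rollers went into the bin while both brackets stayed on the board. The hard stop was not reached and no rocking was needed.
- **Board:** I lowered it in even steps until it seated, then let go. In the last picture it lies level and empty.
- **Brackets:** I picked them up one at a time and set them down in the tray without dropping either. The cameras put them at about (2, 49) and (3, −44) mm in the tray frame. Both look flat and well inside the walls, and the two views agree to about 2 mm.
- **Bystanders:** The oil bottle, brush and visible part of the caddy look unmoved in that picture, but I only measured the bottle. The arm touches nothing, at about 0.8 N residual force.

- **Press force:** Setting the first bracket down peaked at about 47 N at the wrist. That is under the 120 N wrist limit and came through the fingers, but it was firmer than I intended.
- **Second grasp:** The hand was about 5 mm off sideways before the second grasp, and I corrected it before closing.

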